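Jack a mortar test cylinder out of its mould and lay it in the wire basket

TASK

A mortar test cylinder sits down inside the steel mould on the ratchet ejector. Pump the lever, each time down to its stop without forcing it and then right up again, until it goes solid part way down: the jack is then at its top and the cylinder stands half out of the mould. Draw the cylinder out and lay it gently on its side, without dropping it, on the floor of the wire basket beside the two whole ones already lying there, and leave the plastic tub of broken pieces and everything else on the bench where it is.

Things in the scene. Friction and masses are not known exactly. Their poses are not given: they have to be found in the camera images.
- ejector: Bench ejector, fixed: grey base plate 130 x 175 mm, four posts, a bed plate with its top 144 mm up, and on it an upright split steel mould tube (68 mm outside, 77 mm over its two clamp bands, bore 48 mm, mouth 232 mm above the bench). Origin: on the bench below the mould's axis; z up; the pump lever sticks out to its -y side.
- mould_mouth (a point): Centre of the mould's open top, in the plane of the rim, on the bore's axis. Under the mould a plunger rides on a rack with 12 mm teeth: each full lever stroke lifts it one tooth and a pawl holds it; a short stroke may fall back; it cannot be lowered. With the jack at its top the cylinder stands about 40 mm proud, 40 mm of it still in the bore.
- lever: Pump lever. Origin: on its hinge, 77 mm above the bench, 52 mm to the ejector's -y side of the mould's axis; frame parallel to the ejector's at rest, turning about the ejector's +x as it is pressed. A black rubber grip, 28 mm thick, lies 100 to 195 mm from the hinge. At rest the lever slopes up at 0.42 rad; a full stroke is 0.58 rad down to the stop. Over 90 N counts as forcing it.
- lever_grip (a point): Point on top of the lever's rubber grip, 150 mm from the hinge; it moves with the lever. A full stroke lowers it about 82 mm and takes 6 to 16 N; a spring lifts the lever again, and only at the very top does it catch the next tooth. With the jack at its top the lever goes solid when this point is only 37 to 55 mm down; that takes 4 to 6 full strokes from the start.
- specimen: The mortar cylinder in the mould: plain grey, 45 mm diameter, 80 mm long, about 280 g. Origin: centre of its lower end; z along its axis to its upper end. At the start it stands on the bed plate, its top 8 mm below the mould's mouth, with 1.5 mm of play all round; the plunger starts 0 to 24 mm below it, so the first strokes may not move it.
- specimen_center (a point): Middle of the same cylinder, on its axis, 40 mm from either end.
- basket: Loose shallow wire basket, 265 x 150 mm outside, 50 mm high, walls 5 mm thick, 0.9 kg. Origin: bench level below its centre; x along its length (away from the robot). Its floor is of 4 mm wires along y every 25 mm, tops 7 mm above the bench. Two whole cylinders lie across it at x = +50 and +100 mm; the near part (x from -127 to +27 mm) is free.
- cured_a: Whole grey mortar cylinder, 45 x 80 mm, lying in the basket at its far end. Origin: on its underside at mid-length.
- cured_b: The same, lying next to it at the middle of the basket. Origin: on its underside at mid-length.
- tub: Loose grey plastic tub with solid walls, 220 x 150 mm, 70 mm high, holding two broken ends of cylinders; not the place for a whole one. Origin: underside centre. Basket and tub stand left and right of the ejector, either way round.
- mallet: Rubber mallet, 200 mm long with a wooden handle, lying on the bench near the robot, up to 52 mm high; leave it. Origin: on the bench below its middle; x along the handle to the head.
- spare_mould: Empty steel mould tube like the one on the ejector, 68 mm outside and 88 mm tall, standing on the bench behind the ejector; leave it. Origin: underside centre.
- brush: Hand brush lying on the bench; leave it. Origin: underside.
- wash_bottle: White plastic wash bottle, 72 mm diameter and about 215 mm tall with its spout; leave it. Origin: underside centre.
- jar: Brown glass jar with a black lid, 72 mm diameter, 95 mm tall; leave it. Origin: underside centre.
There are look-alikes about, which are no part of the job. Leave any blue or pink look-alike of the cured_b alone. What is shaped like the specimen but red is not meant.

How it is judged:
By the outcome, as a careful person would: the job done as asked, in the order asked, and still so for the second after the job is handed in, with the robot touching nothing.
It also fails if it takes over 67 s, if anything falls off the work surface, if the arm or the gripper's body presses on something with over 40 N, if the wrist force passes 120 N, or if a joint passes its speed limit or range.

ROBOT

A 6-joint arm with a two-finger parallel gripper is mounted at the origin on the work surface. World frame = base frame: x ahead of the robot, y to its left, z up, the work surface at z = 0. Lengths are in m, angles in rad, forces in N, time in s.
With the tool pointing down it reaches from about 0.425 to 0.95 m from the base axis. Payload 3.5 kg.
Tool frame: the origin (TCP) lies midway between the tips of the shut fingers; the grasp point (between the pads) lies 19 mm behind it; z points along the fingers, x is the direction in which the jaws open and shut, and the axes are right-handed (so a half turn about z gives the same grasp; the last joint's range is limited). The gripper opens to 85 mm and grips with 20 to 120 N. Pads are 22 mm wide; open, the fingers measure 114 mm over their backs; the gripper's body (76 mm by 85 mm) begins 54 mm behind the grasp point. The pads swing forward as they close: fully open they stand 13 mm farther back than shut.
Start: joints at [0.998, 0.286, 1.577, -0, 1.279, -0.15], TCP at [0.277, 0.616, 0.231] pointing down, gripper open.
Joint ranges: [-2.77, 2.77], [-0.9, 2.22], [0.21, 2.48], [-1.53, 4.67], [0.24, 2.81], [-2.84, 2.84]. Speed limits (rad/s): [2.79, 2.79, 3.14, 3.14, 3.14, 3.14].

INTERFACE

Orientations are given as a unit quaternion [x, y, z, w].
In Python, from plant import readout, optics, ctrl gives the robot as it stands. The module is installed in compiled form; this text tells all that it offers.
- The arm moves only by the shell command python3 -m crank 'ROWS' [OPENING] [FORCE]. ROWS is text: rows parted by semicolons, each of 6 numbers parted by spaces: the shift along the tool's x, y, z in mm, then the turn, a rotation vector about the tool's x, y, z in rad. In form: dx dy dz ax ay az; .... A call has 1 to 5 rows; each row shifts and turns the commanded pose from where the row before left it, along the tool's axes as they then stand; what a row does not reach is not made up. A row lasts 1/8 s, in which the tool goes at most 62.5 mm and 10.7 degrees, less where a joint would pass 70% of its speed; a pose out of reach is approached as far as the arm can. A call is refused whole if a number of a shift passes 62.5 or a number of a turn 0.188, either way. A call with a gripper value outside its range is refused whole. OPENING is the opening, from -1 (shut) to 1 (fully open), set as the call begins (- or left out, the last holds). The fingers move at their own pace and stop on an object; FORCE is the grip in N (left out, the last holds). Time passes only in rows, so rows that do not move let the fingers close. It gives the time, the measured TCP pose, the force and the opening at its end, in the units of the state.
- readout.get_state(): the state, without advancing time (a new reading comes with each control period).
- optics.read_camera(name): name is "scene" or "top" or "wrist"; returns the picture (400x640x3 uint8, red, green, blue); there is no depth.
- optics.calibration(name): a dict with "mtx" (3x3 intrinsics, pixels), "dist_coeffs" ([k1, k2, p1, p2, k3] as OpenCV has them; the pictures are not rectified), "rvec" (rotation vector, rad) and "tvec" (3), from world to camera coordinates, as OpenCV has them; the wrist camera has in their place "tool_from_camera" (4x4, takes a point from camera to tool coordinates, whose origin is the TCP and whose axes are the tool frame's). Camera axes: x right, y down, z forward; pixel columns grow to the right and rows downward; lengths in m; the calibration is good to about 2 mm. A picture is of the moment at which its call begins: read the wrist's pose just before it. calibration takes no time and is no camera call.
- ctrl.sign_off(): hands the job in, once; it reports no verdict.
Trained networks look in the newest picture that a camera, given by its name, has taken for a name from the list of things; names that differ only in an ending like _2 or _b are one class to them, and where a whole thing is asked for, a point or a joint stands for the part that bears it (a point fixed in the world has none). Each returns a list of dicts, best first, with "p" (0 to 1); they miss things now and then, are a little off and sometimes report something else, mostly with a low value. They report only what shows in the picture. A call takes as long as a camera call. They do not tell look-alikes from the thing itself.
- optics.recognise(camera, thing): "xy" ([column, row] as shares, 0 to 1, of the picture: columns of its width, rows of its height, amid what is visible of it).
The state is a dict: "time": time; "qpos": joint angles; "dq": joint speeds; "joint_efforts": joint torques, N m; "eef_pos": TCP position; "tcp_rot": TCP orientation; "contact_force": force on the tool from outside, world axes, zero at the start; "wrist_torque": the same for the moment, N m; "opening": opening from 0.0 (shut) to 1.0 (fully open).
Only numpy, scipy, OpenCV 4.12 (cv2) and the standard library are available. Lean on these libraries where they do the work, as an engineer would, in place of code of your own. Each camera call takes 0.05 s, during which the arm holds its last target.

## Working session

There is one attempt and no reset: what is moved stays moved. The work goes in short steps, Python scripts to look and compute and a shell command to move; the robot and the scene stay as the last step left them, time stands still between calls to the robot, and variables do not carry over. Pictures are saved under pics/ and viewed, and the job is handed in when it is done.

```bash
mkdir -p pics; ls; python3 - <<'E'
from plant import readout, optics, ctrl
import cv2,numpy as np
s=readout.get_state()
print({k:np.round(v,3).tolist() for k,v in s.items()})
for c in ['scene','top','wrist']:
    im=optics.read_camera(c); cv2.imwrite(f'pics/{c}0.png',im[:,:,::-1])
    k=optics.calibration(c); print(c,{a:np.round(b,4).tolist() for a,b in k.items()})
E
```

```text
pics
{'time': 0.0, 'qpos': [0.998, 0.287, 1.578, -0.0, 1.279, -0.15], 'dq': [0.001, 0.001, 0.0, 0.001, -0.001, 0.003], 'joint_efforts': [-0.0, -40.599, -29.262, -0.0, 0.006, 0.0], 'eef_pos': [0.277, 0.615, 0.23], 'tcp_rot': [0.84, 0.543, -0.001, 0.0], 'contact_force': [0.141, -0.628, -0.967], 'wrist_torque': [-0.014, -0.02, -0.014], 'opening': 0.999}
scene {'mtx': [[452.8402, 0.0, 316.5436], [0.0, 452.8402, 204.2207], [0.0, 0.0, 1.0]], 'dist_coeffs': [-0.1022, 0.0, 0.0, 0.0, 0.0], 'rvec': [0.7635, 2.649, -1.0339], 'tvec': [0.5229, -0.0918, 1.6624]}
top {'mtx': [[383.6799, 0.0, 324.6868], [0.0, 383.6799, 199.8347], [0.0, 0.0, 1.0]], 'dist_coeffs': [-0.0839, 0.0, 0.0, 0.0, 0.0], 'rvec': [2.1774, -2.1563, 0.1474], 'tvec': [-0.0813, 0.5791, 1.2242]}
wrist {'mtx': [[299.7508, 0.0, 323.0921], [0.0, 299.7508, 197.2338], [0.0, 0.0, 1.0]], 'dist_coeffs': [-0.0152, 0.0, 0.0, 0.0, 0.0], 'tool_from_camera': [[1.0, 0.0, -0.0007, 0.0005], [0.0002, 0.9575, 0.2884, -0.0723], [0.0007, -0.2884, 0.9575, -0.1426], [0.0, 0.0, 0.0, 1.0]]}
```

View pics/scene0.png

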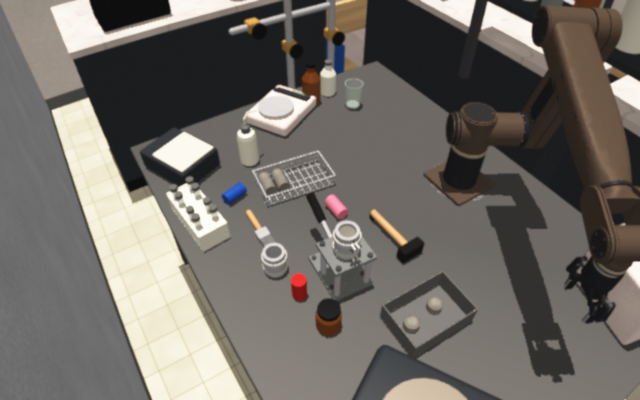

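View pics/top0.png

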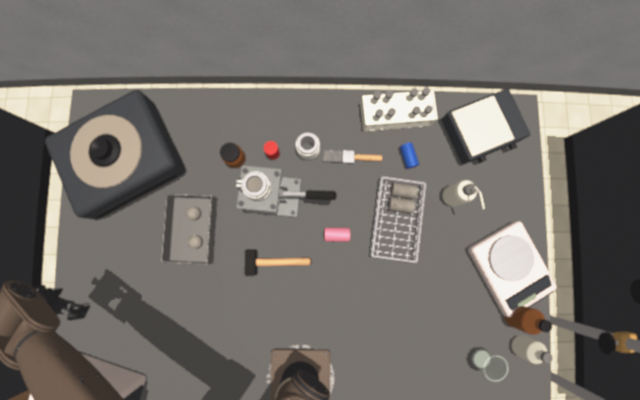

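View pics/wrist0.png

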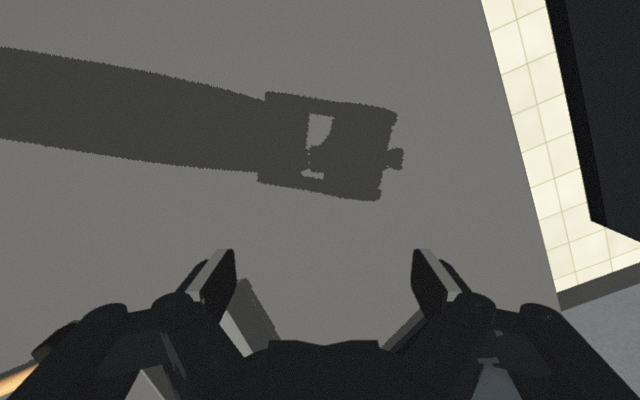

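The top view shows the ejector with its mould at about (255,185), the lever's black grip at (320,195), the basket at (400,220) with its two cylinders at the far end, the tub at (188,228) and the mallet at (275,262). The pink, red and blue cylinders are look-alikes.

```bash
cat > h.py <<'E'
from plant import readout, optics, ctrl
import cv2,numpy as np
from scipy.spatial.transform import Rotation as R
def ext(cam,state=None):
    k=optics.calibration(cam)
    if cam=='wrist':
        T=np.eye(4);T[:3,:3]=R.from_quat(state['tcp_rot']).as_matrix();T[:3,3]=state['eef_pos']
        M=T@np.array(k['tool_from_camera']); return np.linalg.inv(M),k
    M=np.eye(4);M[:3,:3]=cv2.Rodrigues(np.array(k['rvec'],float))[0];M[:3,3]=np.ravel(k['tvec']);return M,k
def ray(cam,px,state=None):
    M,k=ext(cam,state)
    u=cv2.undistortPoints(np.array([[px]],float),np.array(k['mtx']),np.array(k['dist_coeffs']))[0,0]
    I=np.linalg.inv(M); d=I[:3,:3]@np.array([u[0],u[1],1]); return I[:3,3],d
def at(cam,px,z,state=None):
    o,d=ray(cam,px,state); return o+d*(z-o[2])/d[2]
def proj(cam,P,state=None):
    M,k=ext(cam,state)
    return cv2.projectPoints(np.array(P,float).reshape(-1,1,3),cv2.Rodrigues(M[:3,:3])[0],M[:3,3],np.array(k['mtx']),np.array(k['dist_coeffs']))[0][:,0]
def tri(px1,px2,c1='scene',c2='top'):
    o1,d1=ray(c1,px1);o2,d2=ray(c2,px2);d1/=np.linalg.norm(d1);d2/=np.linalg.norm(d2)
    A=np.stack([d1,-d2],1);t=np.linalg.lstsq(A,o2-o1,rcond=None)[0]
    p,q=o1+d1*t[0],o2+d2*t[1];return (p+q)/2,np.linalg.norm(p-q)
def save(cam,name):
    s=readout.get_state();im=optics.read_camera(cam);cv2.imwrite(f'pics/{name}.png',im[:,:,::-1]);return s,im
E
python3 - <<'E'
from h import *
z={'mould_mouth':.232,'lever_grip':.15,'specimen':.224,'basket':.03,'ejector':.1,'tub':.05,'mallet':.02}
for t,h in z.items():
  px=[]
  for c in ['top','scene']:
    r=optics.recognise(c,t)
    if r:
        p=np.array(r[0]['xy'])*[640,400];px.append(p);print(t,c,r[0]['p'],len(r),p.round(1),at(c,p,h).round(3))
  if len(px)==2: print('   tri',*tri(px[1],px[0]))
for c in ['top','scene']:
  im=cv2.imread(f'pics/{c}0.png')
  cr=im[130:270,220:440] if c=='top' else im[140:300,220:400]
  cv2.imwrite(f'pics/{c}crop.png',cv2.resize(cr,None,fx=3.6,fy=3.6,interpolation=cv2.INTER_CUBIC))
E
```

```text
mould_mouth top 0.7 3 [268.8 191. ] [0.579 0.083 0.232]
mould_mouth scene 0.76 2 [342.9 259.9] [0.666 0.204 0.232]
   tri [0.59829765 0.10749316 0.0686323 ] 0.01065060779243673
lever_grip top 0.94 1 [316.7 195.4] [ 0.579 -0.05   0.15 ]
lever_grip scene 0.87 2 [315.1 209.1] [ 0.595 -0.042  0.15 ]
   tri [ 0.58445676 -0.05215784  0.13324032] 0.007861998906014389
specimen top 0.67 3 [272.1 147.4] [0.705 0.078 0.224]
specimen scene 0.75 2 [298.9 286.4] [0.797 0.208 0.224]
   tri [0.74786837 0.10347745 0.04467003] 0.010315874918818892
basket top 0.89 1 [382.9 211.9] [ 0.542 -0.268  0.03 ]
basket scene 0.87 1 [300.7 172.8] [ 0.489 -0.312  0.03 ]
   tri [ 0.53059369 -0.25180049  0.10141326] 0.013668049701419315
ejector top 0.86 1 [272.8 195.1] [0.585 0.087 0.1  ]
ejector scene 0.83 3 [340.8 261.1] [0.615 0.129 0.1  ]
   tri [0.5917152  0.09507073 0.04183275] 0.003078098994700821
tub top 0.77 1 [181.9 227.4] [0.483 0.386 0.05 ]
tub scene 0.97 1 [426.1 311.9] [0.491 0.37  0.05 ]
   tri [0.48878705 0.37741925 0.05882376] 0.01580994293244487
mallet top 0.65 2 [259.6 261.6] [0.376 0.135 0.02 ]
mallet scene 0.58 1 [400.3 242.2] [0.379 0.125 0.02 ]
   tri [0.37991695 0.13102362 0.02736559] 0.008760549133434811
```

View pics/topcrop.png

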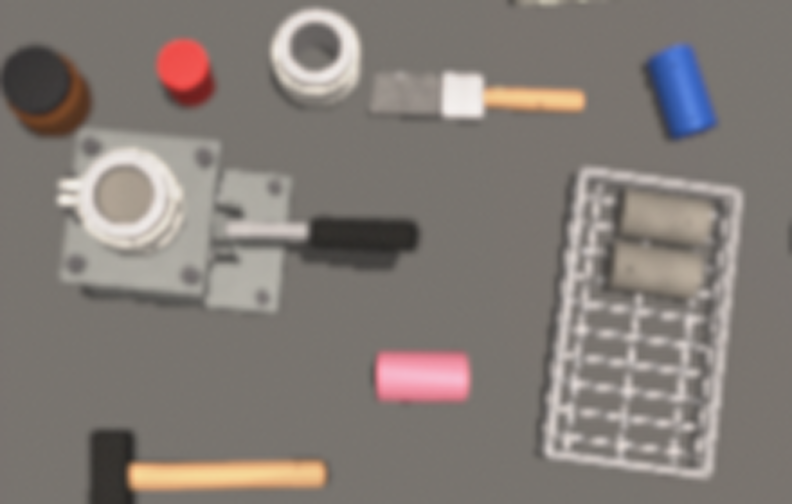

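View pics/scenecrop.png

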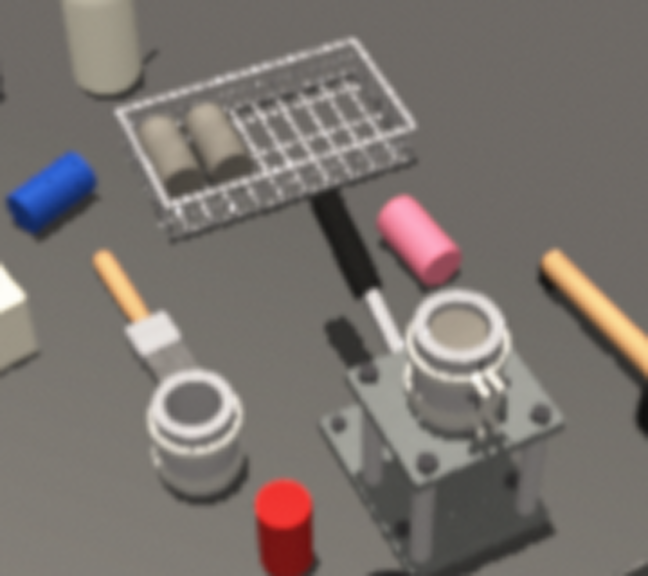

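```bash
python3 - <<'E'
from h import *
f=lambda p:np.array(p)/3.6+[220,130]
g=lambda p:np.array(p)/3.6+[220,140]
print('mouth',at('top',f((126,193)),.232).round(4),at('scene',g((459,329)),.232).round(4),tri(g((459,329)),f((126,193))))
B=[at('top',f(p),.146)[:2] for p in [(90,146),(205,157),(190,275),(75,263)]]
print('bolts',np.round(B,4),np.mean(B,0)); print([np.degrees(np.arctan2(*(B[j]-B[i])[::-1])).round(1) for i,j in [(0,1),(3,2),(1,2),(0,3)]])
C=[at('top',f(p),.05)[:2] for p in [(586,172),(741,188),(706,473),(548,457)]]
print('basket',np.round(C,4),np.mean(C,0),[np.linalg.norm(C[i]-C[(i+1)%4]) for i in range(4)]);print([np.degrees(np.arctan2(*(C[j]-C[i])[::-1])).round(1) for i,j in [(0,1),(3,2),(2,1),(3,0)]])
print('grip',at('top',f((310,233)),.125),at('top',f((416,235)),.165))
print('bottom cyl',[at('top',f(p),.04).round(3) for p in [(668,216),(660,270)]])
# scene basket corners (crop): 
for p in [(118,110),(355,40),(414,127),(168,205)]: print(at('scene',g(p),.05).round(3))
print('cap', at('top',(233,155),.095), at('top',(337,234),.03))
E
```

```text
mouth [0.5995 0.1216 0.232 ] [0.6032 0.1342 0.232 ] (array([0.59936159, 0.12513817, 0.22047772]), np.float64(0.00512587650826444))
bolts [[0.6531 0.1677]
 [0.6446 0.0708]
 [0.5451 0.0808]
 [0.5541 0.1768]] [0.59923711 0.12402491]
[np.float64(-95.0), np.float64(-95.3), np.float64(174.2), np.float64(174.8)]
basket [[ 0.6531 -0.2655]
 [ 0.6402 -0.4085]
 [ 0.3818 -0.3714]
 [ 0.3954 -0.2294]] [ 0.5176117 -0.3187045] [np.float64(0.1435400449775618), np.float64(0.2610752153612782), np.float64(0.14269271945300946), np.float64(0.2601837350239672)]
[np.float64(-95.2), np.float64(-95.5), np.float64(-8.2), np.float64(-8.0)]
grip [ 0.58414561 -0.01746481  0.125     ] [ 0.57809487 -0.1056044   0.165     ]
bottom cyl [array([ 0.615, -0.343,  0.04 ]), array([ 0.565, -0.334,  0.04 ])]
[ 0.639 -0.397  0.05 ]
[ 0.382 -0.36   0.05 ]
[ 0.403 -0.218  0.05 ]
[ 0.658 -0.254  0.05 ]
cap [0.71304766 0.21792934 0.095     ] [ 0.46853511 -0.11695473  0.03      ]
```

```bash
python3 -m crank '0 0 -14 0 0 0.164; 0 0 -14 0 0 0.164; 0 0 -14 0 0 0.164; 0 0 -14 0 0 0.164; 0 0 -14 0 0 0.164' -1 60; python3 -m crank '0 0 -14 0 0 0.164; 0 0 -14 0 0 0.164'
cat >> h.py <<'E'
def rel(P,tilt=0):
    s=readout.get_state();Rm=R.from_quat(s['tcp_rot']).as_matrix()
    d=Rm.T@(np.array(P)-s['eef_pos'])*1000
    print('t',round(s['time'],2),'tcp',np.round(s['eef_pos'],4),'rot cols',Rm.round(3).tolist(),'q',np.round(s['qpos'],2),'F',np.round(s['contact_force'],1),'op',round(s['opening'],3))
    print('shift tool mm',d.round(1))
E
python3 -c "
from h import *
rel([.582,-.06,.33])"
```

```text
time: 1.48
eef_pos: [0.2769, 0.6155, 0.3018]
tcp_rot: [0.987, 0.161, -0.0, 0.0]
contact_force: [-0.2, -0.0, -0.1]
opening: 0.001
time: 1.72
eef_pos: [0.2769, 0.6155, 0.3298]
tcp_rot: [1.0, -0.003, -0.0, 0.0]
contact_force: [0.1, 0.8, -0.2]
opening: -0.003
t 1.73 tcp [0.2769 0.6155 0.3298] rot cols [[1.0, -0.005, -0.0], [-0.005, -1.0, -0.0], [-0.0, 0.0, -1.0]] q [1.   0.23 1.46 0.   1.44 1.  ] F [ 0.1  0.8 -0.2] op -0.003
shift tool mm [ 3.088e+02  6.739e+02 -2.000e-01]
```

```bash
r='25.7 56.2 0 0 0 0'; python3 -m crank '25.7 56.2 0 0 0 0;25.7 56.2 0 0 0 0;25.7 56.2 0 0 0 0;25.7 56.2 0 0 0 0;25.7 56.2 0 0 0 0'|head -2;python3 -m crank '25.7 56.2 0 0 0 0;25.7 56.2 0 0 0 0;25.7 56.2 0 0 0 0;25.7 56.2 0 0 0 0;25.7 56.2 0 0 0 0'|head -2;python3 -m crank '25.7 56.2 0 0 0 0;25.7 56.2 0 0 0 0;0 0 0 0 0 0'
python3 -c "
from h import *
rel([.582,-.06,.22])
save('wrist','w1')
r=optics.recognise('wrist','lever_grip');print(r)
s=readout.get_state()
for a in r: print(at('wrist',np.array(a['xy'])*[640,400],.15,s))"
```

```text
time: 2.35
eef_pos: [0.4059, 0.3328, 0.3296]
time: 2.98
eef_pos: [0.5345, 0.0516, 0.3298]
time: 3.35
eef_pos: [0.5861, -0.0626, 0.3286]
tcp_rot: [1.0, -0.003, -0.0, 0.0]
contact_force: [-0.6, 0.1, 0.9]
opening: -0.002
t 3.35 tcp [ 0.5861 -0.0626  0.3286] rot cols [[1.0, -0.005, -0.001], [-0.005, -1.0, -0.0], [-0.001, 0.0, -1.0]] q [-0.28  0.04  1.68 -0.    1.42 -0.27] F [-0.6  0.1  0.9] op -0.002
shift tool mm [ -4.   -2.7 108.6]
[{'xy': [0.5075, 0.3738], 'p': 0.55}, {'xy': [0.6483, 0.504], 'p': 0.45}]
[ 0.58805665 -0.02932693  0.15      ]
[ 0.68958533 -0.08787792  0.15      ]
```

View pics/w1.png

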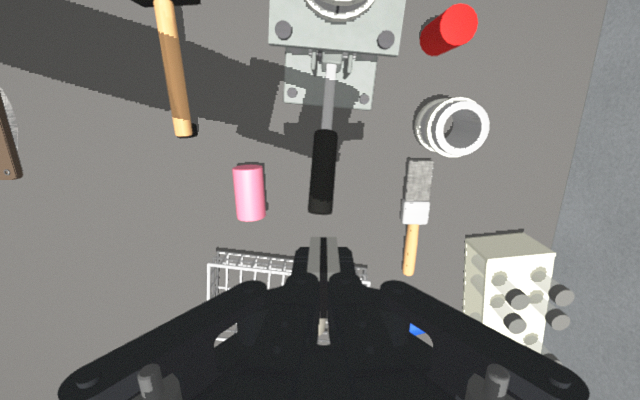

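```bash
python3 -c "
from h import *
s=readout.get_state()
print(at('wrist',(325,132),.131,s),at('wrist',(320,206),.169,s), 'hinge',at('wrist',(331,66),.085,s))
print('bolts',[at('wrist',p,.146,s).round(4) for p in [(283,30),(387,39)]])"
```

```text
[ 0.58835192 -0.01242681  0.131     ] [ 0.58288283 -0.08664212  0.169     ] hinge [0.59570058 0.06130233 0.085     ]
bolts [array([0.5473, 0.0866, 0.146 ]), array([0.6492, 0.0785, 0.146 ])]
```

```bash
python3 -m crank '-2 0 50 0 0 0;0 0 50 0 0 0;0 0 50 0 0 0;0 0 10 0 0 0;0 0 0 0 0 0'; python3 -m crank '0 0 10 0 0 0;0 1 10 0 0 0;0 0 0 0 0 0'
```

```text
time: 4.08
eef_pos: [0.5836, -0.0579, 0.1702]
tcp_rot: [1.0, 0.001, 0.0, 0.0]
contact_force: [0.7, 0.3, 0.7]
opening: -0.0
time: 4.45
eef_pos: [0.5841, -0.0601, 0.15]
tcp_rot: [1.0, -0.0, 0.001, 0.0]
contact_force: [1.2, -0.3, 2.6]
opening: 0.001
```

```bash
python3 -m crank '0 4 15 0 0 0;0 3 15 0 0 0;0 3 15 0 0 0;0 2 15 0 0 0;0 1 12 0 0 0'; python3 -m crank '0 0 4 0 0 0;0 0 0 0 0 0';python3 -m crank '0 0 4 0 0 0;0 0 0 0 0 0'
```

```text
time: 5.08
eef_pos: [0.5844, -0.0751, 0.0796]
tcp_rot: [1.0, 0.0, 0.001, 0.002]
contact_force: [-2.8, -3.2, 11.0]
opening: -0.002
time: 5.32
eef_pos: [0.5845, -0.075, 0.0755]
tcp_rot: [1.0, 0.0, 0.001, 0.002]
contact_force: [-3.0, -3.2, 8.8]
opening: 0.005
time: 5.58
eef_pos: [0.5845, -0.0749, 0.0717]
tcp_rot: [1.0, 0.0, 0.001, 0.002]
contact_force: [-2.9, -4.2, 9.9]
opening: 0.003
```

```bash
python3 -m crank '0 0 3 0 0 0;0 0 0 0 0 0'; python3 -m crank '0 0 2 0 0 0;0 0 0 0 0 0'
```

```text
time: 5.82
eef_pos: [0.5845, -0.0749, 0.0688]
tcp_rot: [1.0, 0.0, 0.001, 0.002]
contact_force: [-3.4, -4.0, 9.7]
opening: -0.001
time: 6.08
eef_pos: [0.5845, -0.0748, 0.0675]
tcp_rot: [1.0, 0.0, 0.001, 0.002]
contact_force: [-4.0, -2.0, 12.5]
opening: -0.006
```

```bash
python3 -m crank '0 0 2 0 0 0;0 0 0 0 0 0'; python3 -m crank '0 0 2 0 0 0;0 0 0 0 0 0'
```

```text
time: 6.32
eef_pos: [0.5847, -0.0749, 0.0671]
tcp_rot: [1.0, 0.001, 0.0, 0.002]
contact_force: [-8.1, -2.8, 20.3]
opening: -0.001
time: 6.58
eef_pos: [0.5847, -0.0749, 0.0667]
tcp_rot: [1.0, 0.001, 0.0, 0.002]
contact_force: [-11.9, -2.5, 27.6]
opening: 0.004
```

```bash
python3 -m crank '0 -2 -40 0 0 0;0 -11 -49 0 0 0;0 0 -6 0 0 0;0 0 0 0 0 0'; python3 -m crank '0 0 6 0 0 0;0 0 0 0 0 0'
```

```text
time: 7.08
eef_pos: [0.5833, -0.06, 0.1553]
tcp_rot: [1.0, 0.0, 0.0, 0.0]
contact_force: [1.0, -0.5, 2.5]
opening: 0.007
time: 7.32
eef_pos: [0.5827, -0.0599, 0.1475]
tcp_rot: [1.0, -0.0, -0.001, -0.0]
contact_force: [0.4, 0.1, 3.0]
opening: 0.002
```

```bash
python3 -m crank '0 0 -25 0 0 0;0 0 0 0 0 0;0 0 0 0 0 0'; python3 -c "
from h import *
save('scene','s1');im=cv2.imread('pics/s1.png')[140:300,220:400];cv2.imwrite('pics/s1c.png',cv2.resize(im,None,fx=3.6,fy=3.6))"
```

```text
time: 7.7
eef_pos: [0.5824, -0.0596, 0.1725]
tcp_rot: [1.0, -0.0, -0.001, -0.0]
contact_force: [0.5, 0.0, 0.0]
opening: -0.0
```

View pics/s1c.png

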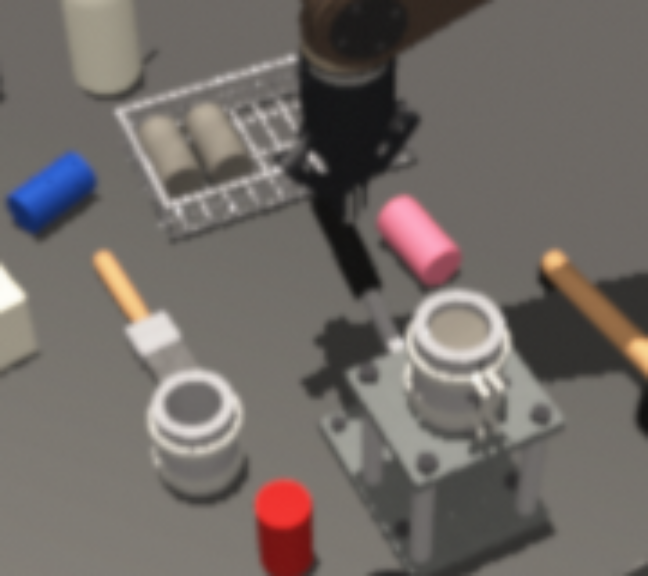

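```bash
python3 -m crank '0 0 21 0 0 0;0 4 18 0 0 0;0 3 18 0 0 0;0 3 18 0 0 0;0 3 17 0 0 0'|sed -n '2p;4p'; python3 -m crank '0 1 9 0 0 0;0 0 6 0 0 0;0 0 0 0 0 0'|sed -n '2p;4p'; python3 -m crank '0 -1 -40 0 0 0;0 -13 -45 0 0 0;0 0 -22 0 0 0;0 0 0 0 0 0;0 0 0 0 0 0'
```

```text
eef_pos: [0.5836, -0.0738, 0.0831]
contact_force: [-3.6, 2.7, 10.3]
eef_pos: [0.5836, -0.0737, 0.0682]
contact_force: [-2.7, 1.2, 10.6]
time: 9.38
eef_pos: [0.5821, -0.0597, 0.1719]
tcp_rot: [1.0, -0.0, -0.002, -0.001]
contact_force: [0.8, -0.3, -0.9]
opening: 0.0
```

```bash
python3 -m crank '0 0 21 0 0 0;0 4 18 0 0 0;0 3 18 0 0 0;0 3 18 0 0 0;0 3 17 0 0 0'|sed -n '2p;4p'; python3 -m crank '0 1 9 0 0 0;0 0 6 0 0 0;0 0 4 0 0 0;0 0 0 0 0 0'|sed -n '2p;4p'
```

```text
eef_pos: [0.583, -0.0739, 0.0823]
contact_force: [-4.0, 2.4, 10.7]
eef_pos: [0.5833, -0.0737, 0.067]
contact_force: [-10.0, 3.2, 25.7]
```

Stop reached (25 N). Up, and a fourth stroke.

```bash
python3 -m crank '0 -1 -44 0 0 0;0 -13 -45 0 0 0;0 0 -22 0 0 0;0 0 0 0 0 0;0 0 0 0 0 0'|sed -n '2p;4p';python3 -m crank '0 0 21 0 0 0;0 4 18 0 0 0;0 3 18 0 0 0;0 3 6 0 0 0'|sed -n '2p;4p';python3 -m crank '0 0 6 0 0 0;0 3 12 0 0 0;0 1 10 0 0 0;0 0 5 0 0 0;0 0 0 0 0 0'|sed -n '2p;4p'
```

```text
eef_pos: [0.5819, -0.0597, 0.1713]
contact_force: [-0.1, 0.5, 0.1]
eef_pos: [0.5832, -0.0705, 0.1105]
contact_force: [-2.0, 1.6, 8.3]
eef_pos: [0.583, -0.0741, 0.078]
contact_force: [-2.2, 1.0, 9.0]
```

```bash
python3 -m crank '0 0 8 0 0 0;0 0 5 0 0 0;0 0 2 0 0 0;0 0 0 0 0 0'|sed -n '2p;4p'
```

```text
eef_pos: [0.5834, -0.0739, 0.067]
contact_force: [-9.9, 2.3, 25.2]
```

```bash
python3 -m crank '0 -1 -44 0 0 0;0 -13 -45 0 0 0;0 0 -22 0 0 0;0 0 0 0 0 0;0 0 0 0 0 0'|sed -n '2p;4p';python3 -m crank '0 0 21 0 0 0;0 4 18 0 0 0;0 3 18 0 0 0;0 2 4 0 0 0;0 0 0 0 0 0'|sed -n '2p;4p';python3 -m crank '0 2 7 0 0 0;0 0 0 0 0 0'|sed -n '2p;4p'
```

```text
eef_pos: [0.5819, -0.0597, 0.1713]
contact_force: [-0.5, -0.0, -0.4]
eef_pos: [0.5831, -0.0696, 0.1128]
contact_force: [-1.4, 0.5, 7.4]
eef_pos: [0.583, -0.0712, 0.1057]
contact_force: [-1.4, 0.4, 8.3]
```

```bash
python3 -m crank '0 1 4 0 0 0;0 0 4 0 0 0;0 0 0 0 0 0'|sed -n '2p;4p'
```

```text
eef_pos: [0.5829, -0.0724, 0.098]
contact_force: [-2.3, 0.7, 8.7]
```

```bash
python3 -m crank '0 1 4 0 0 0;0 0 4 0 0 0;0 0 0 0 0 0'|sed -n '2p;4p'
```

```text
eef_pos: [0.5828, -0.0732, 0.09]
contact_force: [-3.0, -0.1, 9.7]
```

Free past the solid range, so this is a full stroke.

```bash
python3 -m crank '0 1 10 0 0 0;0 0 10 0 0 0;0 0 4 0 0 0;0 0 3 0 0 0;0 0 0 0 0 0'|sed -n '2p;4p';python3 -m crank '0 -1 -44 0 0 0;0 -13 -45 0 0 0;0 0 -22 0 0 0;0 0 0 0 0 0;0 0 0 0 0 0'|sed -n '2p;4p'; python3 -c "
from h import *
save('scene','s2');im=cv2.imread('pics/s2.png')[140:300,220:400];cv2.imwrite('pics/s2c.png',cv2.resize(im,None,fx=3.6,fy=3.6))"
python3 -m crank '0 0 21 0 0 0;0 4 18 0 0 0;0 3 18 0 0 0;0 2 4 0 0 0;0 0 0 0 0 0'|sed -n '2p;4p'
```

```text
eef_pos: [0.5833, -0.0737, 0.0669]
contact_force: [-10.7, 2.5, 25.5]
eef_pos: [0.5818, -0.0597, 0.1713]
contact_force: [-0.2, 0.4, -0.4]
eef_pos: [0.5835, -0.0697, 0.1133]
contact_force: [-2.0, -0.9, 8.2]
```

View pics/s2c.png

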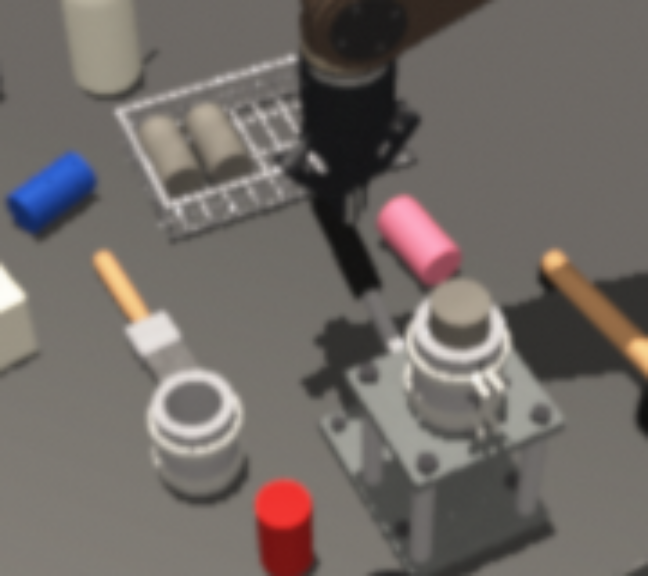

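The cylinder now stands partly proud, top at about crop (460,300). I'll carry on carefully.

```bash
python3 -m crank '0 2 4 0 0 0;0 0 3 0 0 0;0 0 0 0 0 0'|sed -n '2p;4p';python3 -m crank '0 1 4 0 0 0;0 0 3 0 0 0;0 0 0 0 0 0'|sed -n '2p;4p'
```

```text
eef_pos: [0.5833, -0.0712, 0.1065]
contact_force: [-2.0, 0.4, 9.3]
eef_pos: [0.5832, -0.0723, 0.0995]
contact_force: [-2.5, 0.4, 8.7]
```

```bash
python3 -m crank '0 1 4 0 0 0;0 0 4 0 0 0;0 0 0 0 0 0'|sed -n '2p;4p'
```

```text
eef_pos: [0.5831, -0.0733, 0.0914]
contact_force: [-3.3, -0.4, 9.7]
```

```bash
python3 -m crank '0 1 10 0 0 0;0 0 10 0 0 0;0 0 5 0 0 0;0 0 3 0 0 0;0 0 0 0 0 0'|sed -n '2p;4p';python3 -m crank '0 -1 -44 0 0 0;0 -13 -45 0 0 0;0 0 -22 0 0 0;0 0 0 0 0 0;0 0 0 0 0 0'|sed -n '2p;4p'; python3 -c "
from h import *
save('scene','s3');im=cv2.imread('pics/s3.png')[140:300,220:400];cv2.imwrite('pics/s3c.png',cv2.resize(im,None,fx=3.6,fy=3.6))"
python3 -m crank '0 0 21 0 0 0;0 4 18 0 0 0;0 3 18 0 0 0;0 2 4 0 0 0;0 0 0 0 0 0'
```

```text
eef_pos: [0.5836, -0.0739, 0.067]
contact_force: [-9.3, 2.5, 24.4]
eef_pos: [0.5819, -0.0597, 0.1715]
contact_force: [-0.3, -0.1, -0.0]
time: 19.98
eef_pos: [0.5835, -0.0696, 0.1133]
tcp_rot: [1.0, -0.0, -0.0, 0.0]
contact_force: [-1.4, 0.3, 7.8]
opening: 0.0
```

View pics/s3c.png

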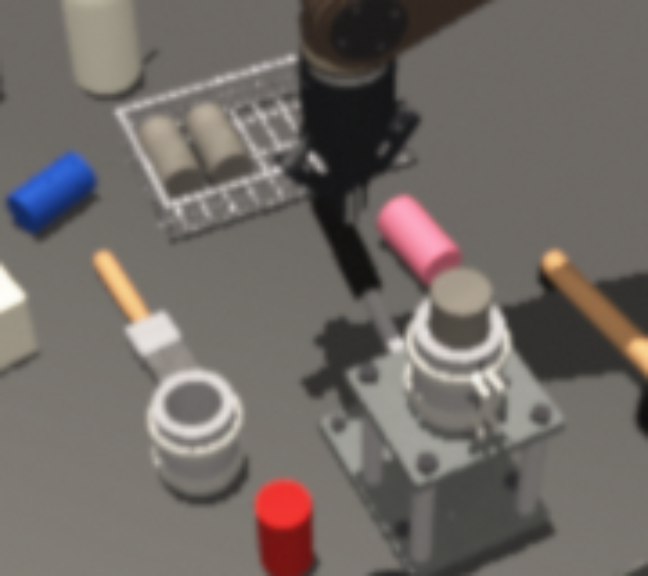

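The cylinder is now about 40 mm proud (top at crop (462,288)); the next stroke should go solid.

```bash
python3 -m crank '0 1 2 0 0 0;0 0 2 0 0 0;0 0 0 0 0 0'|sed -n '2p;4p';python3 -m crank '0 1 2 0 0 0;0 0 2 0 0 0;0 0 0 0 0 0'|sed -n '2p;4p'
```

```text
eef_pos: [0.5835, -0.0703, 0.1102]
contact_force: [-2.9, 1.6, 10.4]
eef_pos: [0.5835, -0.071, 0.1072]
contact_force: [-5.3, 0.8, 15.1]
```

```bash
python3 -m crank '0 1 2 0 0 0;0 0 2 0 0 0;0 0 0 0 0 0'|sed -n '2p;4p'
```

```text
eef_pos: [0.5835, -0.0716, 0.104]
contact_force: [-6.6, 2.8, 18.9]
```

```bash
python3 -m crank '0 1 3 0 0 0;0 0 0 0 0 0'|sed -n '2p;4p';python3 -m crank '0 0 3 0 0 0;0 0 0 0 0 0'|sed -n '2p;4p'
```

```text
eef_pos: [0.5835, -0.0721, 0.1015]
contact_force: [-7.6, 5.2, 20.3]
eef_pos: [0.5835, -0.0724, 0.0992]
contact_force: [-9.3, 4.3, 24.5]
```

```bash
python3 -m crank '0 0 3 0 0 0;0 0 0 0 0 0'|sed -n '2p;4p';python3 -m crank '0 0 3 0 0 0;0 0 0 0 0 0'|sed -n '2p;4p'
```

```text
eef_pos: [0.5835, -0.0727, 0.097]
contact_force: [-11.4, 3.8, 28.0]
eef_pos: [0.5835, -0.073, 0.0949]
contact_force: [-13.6, 3.8, 32.0]
```

```bash
python3 - <<'E'
from h import *
print(proj('scene',[[.599,.123,z] for z in (.224,.232,.26,.272,.284)]).round(1), np.array([462,288])/3.6+[220,140],np.array([460,303])/3.6+[220,140],np.array([459,329])/3.6+[220,140])
E
```

```text
[[346.3 229.9]
 [346.4 228. ]
 [346.9 221.2]
 [347.1 218.2]
 [347.3 215.1]] [348.33333333 220.        ] [347.77777778 224.16666667] [347.5        231.38888889]
```

```bash
python3 -m crank '0 -1 -30 0 0 0;0 -13 -50 0 0 0;0 0 -50 0 0 0;0 0 -60 0 0 0;0 0 -60 0 0 0' 1;  python3 -m crank '0 0 0 0.1745 0 0;0 0 0 0.1745 0 0;0 0 0 0.1745 0 0'; python3 -c "
from h import *
rel([.6,.05,.3])"
```

```text
time: 22.72
eef_pos: [0.5826, -0.0588, 0.3384]
tcp_rot: [1.0, -0.0, -0.002, -0.001]
contact_force: [-0.0, -0.8, -0.3]
opening: 0.997
time: 23.1
eef_pos: [0.5832, -0.0591, 0.338]
tcp_rot: [0.965, -0.0, -0.0, -0.262]
contact_force: [-0.1, -0.1, -1.0]
opening: 0.999
t 23.1 tcp [ 0.5832 -0.0591  0.338 ] rot cols [[1.0, -0.001, -0.001], [-0.0, -0.863, 0.506], [-0.001, -0.506, -0.863]] q [-0.47  0.1   1.66  0.47  1.64 -0.5 ] F [-0.1 -0.1 -1. ] op 0.999
shift tool mm [ 16.8 -74.9  87.9]
```

```bash
python3 -m crank '0 0 0 0.1745 0 0;0 0 0 0.1745 0 0;0 0 0 0.1745 0 0;0 0 0 0.1745 0 0;0 0 0 0.1745 0 0'; python3 -m crank '0 0 0 0.17 0 0;0 0 0 0 0 0';python3 -c "
from h import *
rel([.599,.06,.3])
save('wrist','w2');save('scene','s4');save('top','t4')
"
```

```text
time: 23.72
eef_pos: [0.5832, -0.0596, 0.3374]
tcp_rot: [0.764, -0.002, -0.0, -0.646]
contact_force: [0.6, -0.6, -0.2]
opening: 1.001
time: 23.98
eef_pos: [0.5826, -0.0588, 0.3342]
tcp_rot: [0.707, -0.004, -0.003, -0.707]
contact_force: [-0.1, -0.4, -0.3]
opening: 1.004
t 23.98 tcp [ 0.5826 -0.0588  0.3342] rot cols [[1.0, -0.009, 0.001], [-0.001, -0.0, 1.0], [-0.009, -1.0, -0.0]] q [-0.64  0.4   1.72  1.2   2.11 -0.64] F [-0.1 -0.4 -0.3] op 1.004
shift tool mm [ 16.6  34.  118.9]
```

View pics/w2.png

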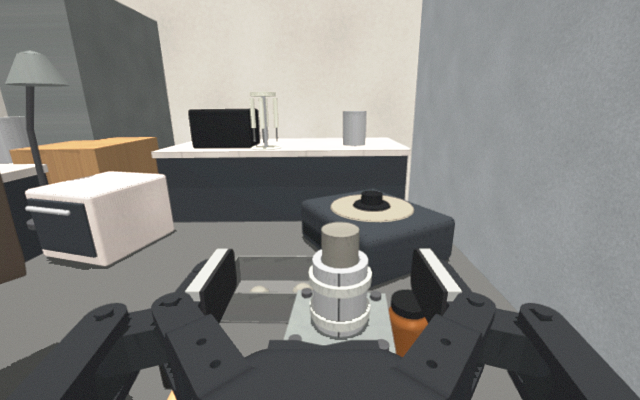

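View pics/s4.png

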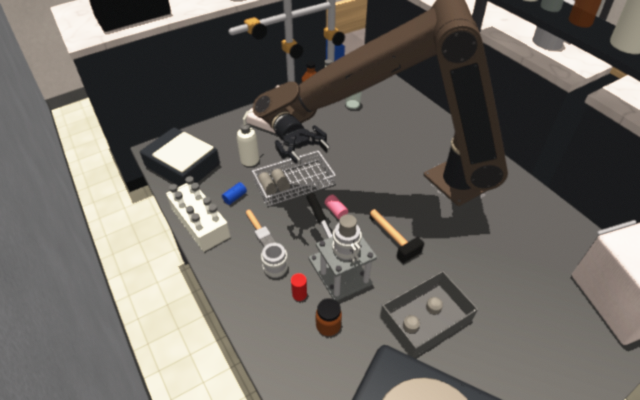

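View pics/t4.png

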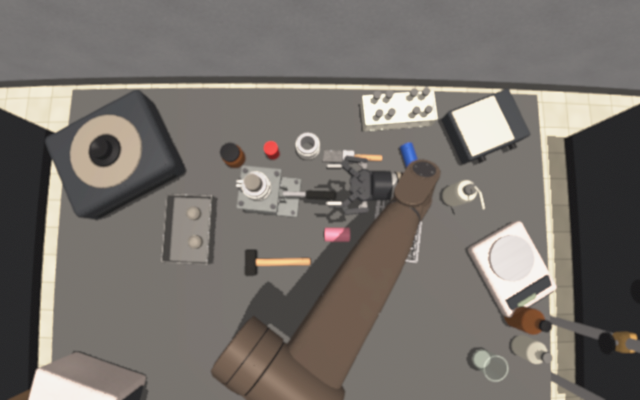

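```bash
python3 - <<'E'
from h import *
s=readout.get_state()
for y,px in ((.123,(340,231)),(.123,(340,227)),(.1,(340,239)),(.123,(340,256)),(.0995,(322,250)),(.123,(358,250)),(.123,(322,250))):
    o,d=ray('wrist',px,s);print(px,(o+d*(y-o[1])/d[1]).round(4))
print('top view', at('top',(254.5,182.5),.272))
im=cv2.imread('pics/t4.png')[150:220,220:300];cv2.imwrite('pics/t4c.png',cv2.resize(im,None,fx=8,fy=8))
im=cv2.imread('pics/w2.png')[215:345,280:400];cv2.imwrite('pics/w2c.png',cv2.resize(im,None,fx=5,fy=5))
E
```

```text
(340, 231) [0.6048 0.123  0.2723]
(340, 227) [0.6048 0.123  0.2774]
(340, 239) [0.6036 0.1    0.2728]
(340, 256) [0.6054 0.123  0.2396]
(322, 250) [0.5838 0.0995 0.2597]
(358, 250) [0.6268 0.123  0.2476]
(322, 250) [0.5837 0.123  0.2476]
top view [0.59601234 0.11625895 0.272     ]
```

View pics/t4c.png

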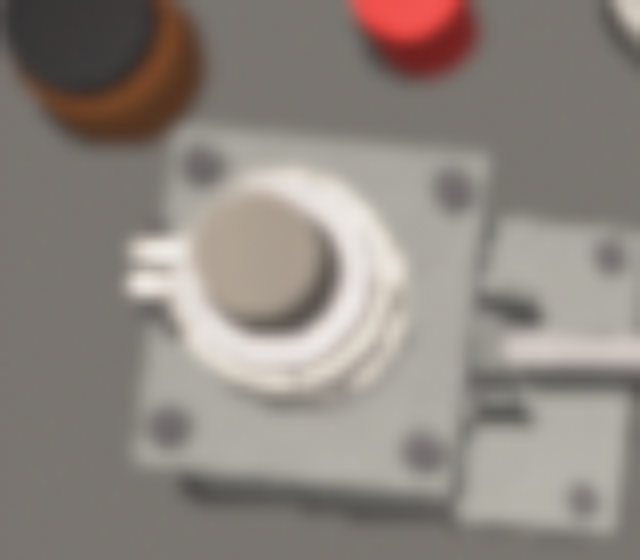

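View pics/w2c.png

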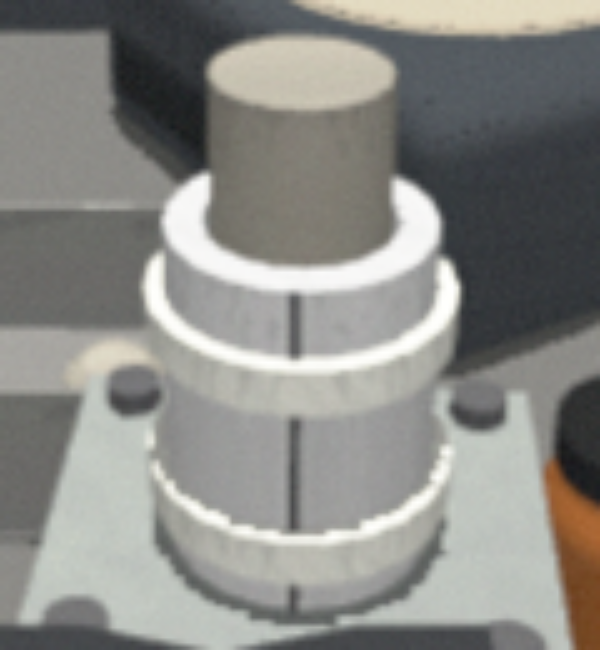

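```bash
python3 -m crank '9.5 40 30 0 0 0;9.5 40 30 0 0 0;0 0 30 0 0 0;0 0 30 0 0 0;0 0 0 0 0 0'; python3 - <<'E'
from h import *
rel([.602,.145,.254])
s,im=save('wrist','w3')
im=cv2.imread('pics/w3.png')[150:370,170:470];cv2.imwrite('pics/w3c.png',cv2.resize(im,None,fx=2.6,fy=2.6))
E
```

```text
time: 24.75
eef_pos: [0.6022, 0.0626, 0.2602]
tcp_rot: [0.71, 0.002, -0.0, -0.704]
contact_force: [0.0, -0.5, -0.3]
opening: 0.995
t 24.75 tcp [0.6022 0.0626 0.2602] rot cols [[1.0, 0.003, -0.003], [0.003, -0.007, 1.0], [0.003, -1.0, -0.007]] q [-0.46  0.45  1.81  1.26  1.92 -0.74] F [ 0.  -0.5 -0.3] op 0.995
shift tool mm [ 0.   5.6 82.5]
```

View pics/w3c.png

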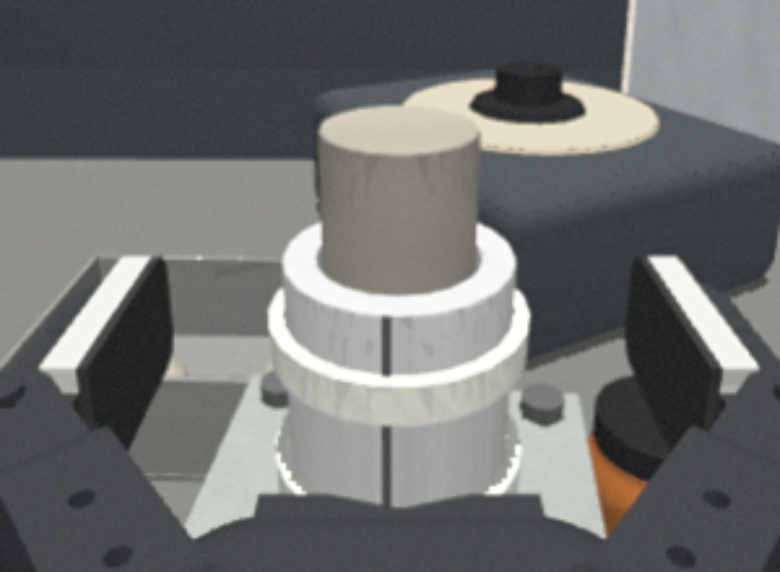

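```bash
python3 - <<'E'
from h import *
s=readout.get_state()
f=lambda p:np.array(p)/2.6+[170,150]
for y,p in ((.123,(400,128)),(.1005,(400,152)),(.0985,(398,297)),(.089,(398,317)),(.123,(320,180)),(.123,(479,180))):
    o,d=ray('wrist',f(p),s);print(p,(o+d*(y-o[1])/d[1]).round(4))
E
```

```text
(400, 128) [0.6043 0.123  0.2702]
(400, 152) [0.6043 0.1005 0.2712]
(398, 297) [0.6039 0.0985 0.2321]
(398, 317) [0.6039 0.089  0.232 ]
(320, 180) [0.5819 0.123  0.2549]
(479, 180) [0.6265 0.123  0.255 ]
```

```bash
python3 -m crank '1.5 7 20 0 0 0;0 0 30 0 0 0;0 0 0 0 0 0'; python3 -m crank '0 0 20 0 0 0;0 0 11 0 0 0;0 0 0 0 0 0';python3 - <<'E'
from h import *
rel([.604,.145,.254])
s,im=save('wrist','w4')
E
```

```text
time: 25.18
eef_pos: [0.6033, 0.1123, 0.2511]
tcp_rot: [0.709, 0.0, -0.001, -0.705]
contact_force: [0.1, -0.4, -0.3]
opening: 1.001
time: 25.55
eef_pos: [0.6036, 0.1426, 0.2513]
tcp_rot: [0.709, 0.0, -0.0, -0.705]
contact_force: [0.1, -0.2, -0.3]
opening: 0.998
t 25.55 tcp [0.6036 0.1426 0.2513] rot cols [[1.0, -0.0, -0.001], [0.001, -0.005, 1.0], [-0.0, -1.0, -0.005]] q [-0.34  0.43  1.85  1.34  1.82 -0.74] F [ 0.1 -0.2 -0.3] op 0.998
shift tool mm [ 0.4 -2.7  2.4]
```

View pics/w4.png

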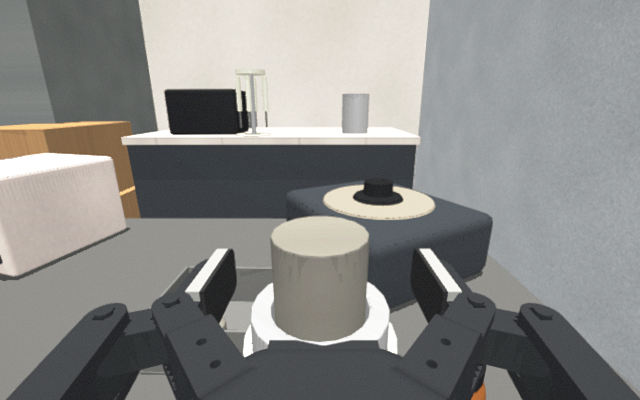

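```bash
python3 -m crank '-1.5 -2 1.5 0 0 0;0 0 0 0 0 0'; python3 -m crank '0 0 0 0 0 0;0 0 0 0 0 0;0 0 0 0 0 0;0 0 0 0 0 0;0 0 0 0 0 0' -1 60;python3 -m crank '0 0 0 0 0 0;0 0 0 0 0 0'
```

```text
time: 25.85
eef_pos: [0.6024, 0.1429, 0.2536]
tcp_rot: [0.709, -0.0, 0.0, -0.705]
contact_force: [-0.6, 0.9, -0.1]
opening: 1.001
time: 26.48
eef_pos: [0.6023, 0.1432, 0.2534]
tcp_rot: [0.709, -0.0, 0.0, -0.705]
contact_force: [-1.1, -0.9, 0.6]
opening: 0.505
time: 26.72
eef_pos: [0.6023, 0.1432, 0.2534]
tcp_rot: [0.709, 0.0, -0.0, -0.705]
contact_force: [-0.3, -1.4, 0.4]
opening: 0.509
```

```bash
python3 -m crank '0 -5 0 0 0 0;0 -10 0 0 0 0;0 -10 0 0 0 0'; python3 -m crank '0 -15 0 0 0 0;0 -15 0 0 0 0;0 -20 0 0 0 0;0 -20 0 0 0 0;0 0 0 0 0 0';python3 - <<'E'
from h import *
rel([.5,-.31,.35])
s,im=save('wrist','w5');save('scene','s5')
E
```

```text
time: 27.1
eef_pos: [0.6023, 0.1435, 0.2789]
tcp_rot: [0.709, -0.0, -0.0, -0.705]
contact_force: [0.7, -0.1, -2.1]
opening: 0.511
time: 27.72
eef_pos: [0.6027, 0.1436, 0.3511]
tcp_rot: [0.709, 0.002, 0.002, -0.705]
contact_force: [-0.2, 0.4, -3.2]
opening: 0.505
t 27.73 tcp [0.6027 0.1436 0.3511] rot cols [[1.0, 0.005, 0.0], [0.0, -0.006, 1.0], [0.005, -1.0, -0.006]] q [-0.34  0.28  1.83  1.39  1.86 -0.57] F [-0.2  0.4 -3.2] op 0.505
shift tool mm [-102.8    3.4 -453.6]
```

View pics/w5.png

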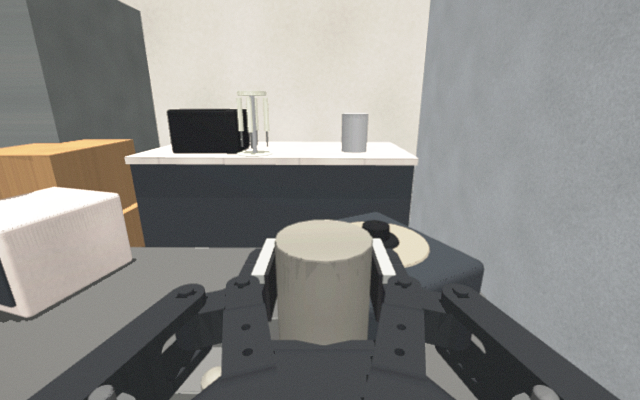

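View pics/s5.png

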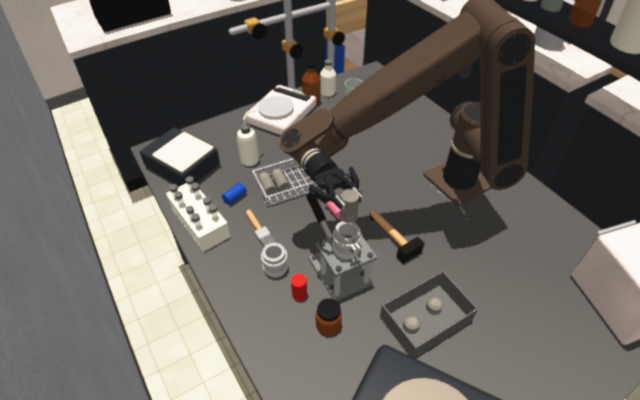

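```bash
python3 -m crank '0 0 -40 0 0 0;0 0 -50 0 0 0;0 0 -50 0 0 0;0 0 -40 0 0 0'; python3 -m crank '0 0 0 -0.14 0 0;0 0 0 -0.17 0 0;0 0 0 -0.17 0 0;0 0 0 -0.17 0 0;0 0 0 -0.17 0 0';python3 -m crank '0 0 0 -0.17 0 0;0 0 0 -0.17 0 0;0 0 0 -0.17 0 0;0 0 0 -0.17 0 0;0 0 0 0 0 0.13'; python3 - <<'E'
from h import *
rel([.477,-.2,.35])
E
```

```text
time: 28.32
eef_pos: [0.6022, -0.0381, 0.348]
tcp_rot: [0.708, -0.001, -0.0, -0.706]
contact_force: [0.3, -0.0, -3.2]
opening: 0.504
time: 28.95
eef_pos: [0.6021, -0.0367, 0.3482]
tcp_rot: [0.932, -0.001, -0.001, -0.363]
contact_force: [0.7, 1.1, -2.3]
opening: 0.507
time: 29.58
eef_pos: [0.6018, -0.0334, 0.3485]
tcp_rot: [0.997, -0.065, -0.003, -0.034]
contact_force: [0.8, 0.1, -2.6]
opening: 0.508
t 29.57 tcp [ 0.6018 -0.0334  0.3485] rot cols [[0.992, -0.13, -0.002], [-0.129, -0.989, 0.068], [-0.011, -0.067, -0.998]] q [-0.25  0.07  1.62  0.07  1.48 -0.13] F [ 0.8  0.1 -2.6] op 0.508
shift tool mm [-102.2  180.9  -12.5]
```

```bash
python3 -m crank '-35 60 0 -0.068 0.011 0;-34 60 0 0 0 0;-34 60 0 0 0 0;0 0 0 0 0 0;0 0 0 0 0 0'; python3 - <<'E'
from h import *
rel([.477,-.287,.2])
save('wrist','w6');save('top','t6')
im=cv2.imread('pics/t6.png')[150:280,340:460];cv2.imwrite('pics/t6c.png',cv2.resize(im,None,fx=4.5,fy=4.5))
E
```

```text
time: 30.2
eef_pos: [0.4885, -0.1851, 0.3449]
tcp_rot: [0.998, -0.066, 0.0, -0.0]
contact_force: [-0.0, 0.1, -1.8]
opening: 0.508
t 30.2 tcp [ 0.4885 -0.1851  0.3449] rot cols [[0.991, -0.131, 0.001], [-0.131, -0.991, 0.0], [0.001, -0.0, -1.0]] q [-0.56 -0.12  1.81  0.    1.46 -0.43] F [-0.   0.1 -1.8] op 0.508
shift tool mm [  1.8 102.6 144.9]
```

View pics/w6.png

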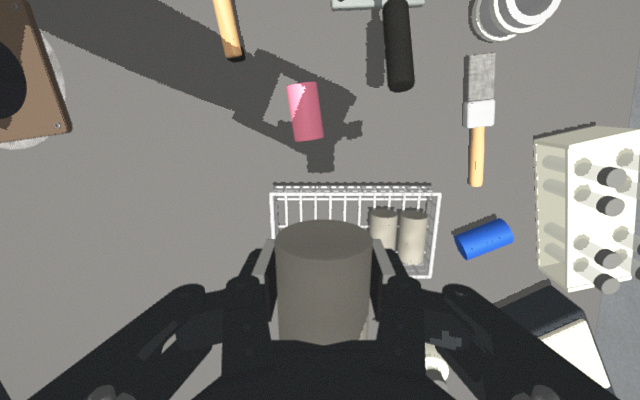

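View pics/t6c.png

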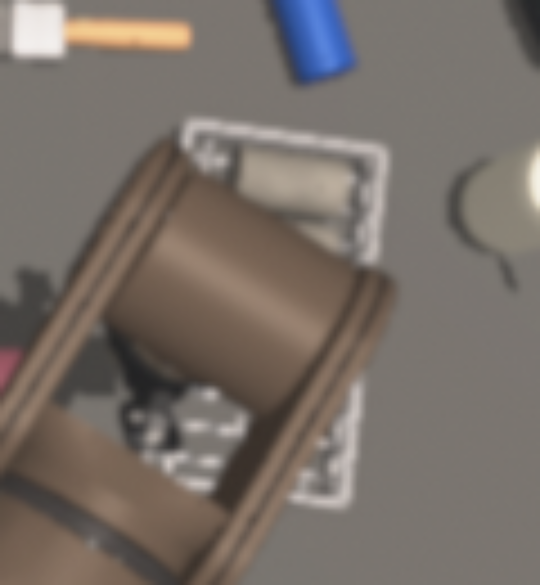

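```bash
python3 - <<'E'
from h import *
s=readout.get_state()
Rm=R.from_quat(s['tcp_rot']).as_matrix()
# tool-frame coordinates (mm) relative to TCP
def T(p,z):
    w=at('wrist',p,z,s); return w.round(4),(Rm.T@(w-s['eef_pos'])*1000).round(1)
for n,p,z in (('cornNL',(273,194),.05),('cornNR',(439,194),.05),('cornFR',(432,276),.05),('curedb near top',(384,211),.045),('cureda',(413,213),.048),):
    print(n,*T(p,z))
im=cv2.imread('pics/w6.png')[180:290,255:455];cv2.imwrite('pics/w6c.png',cv2.resize(im,None,fx=4,fy=4,interpolation=cv2.INTER_CUBIC))
E
```

```text
cornNL [ 0.4081 -0.2281  0.05  ] [-75.2  53.5 295.3]
cornNR [ 0.6589 -0.2607  0.05  ] [177.8  53.6 295.5]
cornFR [ 0.6451 -0.4022  0.05  ] [182.3 195.7 295.7]
curedb near top [ 0.5745 -0.2792  0.045 ] [ 96.5  82.7 300.5]
cureda [ 0.6187 -0.2872  0.048 ] [141.3  85.  297.5]
```

View pics/w6c.png

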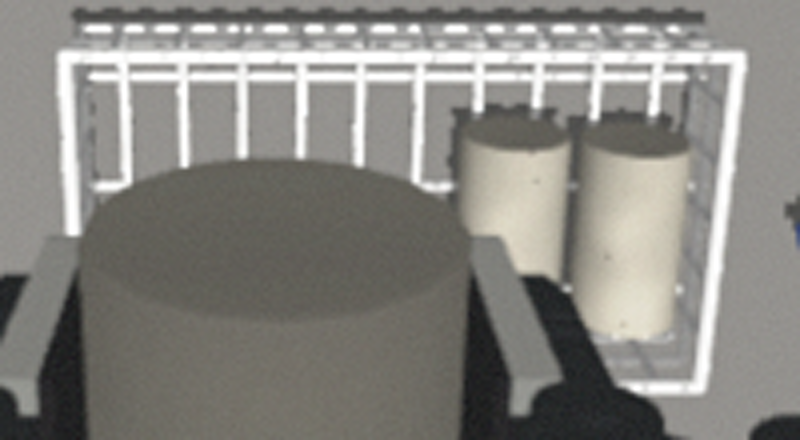

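```bash
python3 -m crank '1.5 52 40 0 0 0;0 52 50 0 0 0;0 0 55 0 0 0;0 0 40 0 0 0;0 0 0 0 0 0'; python3 -m crank '0 0 45 0 0 0;0 0 40 0 0 0;0 0 0 0 0 0'; python3 - <<'E'
from h import *
rel([.4763,-.288,.005])
save('wrist','w7');save('scene','s7')
im=cv2.imread('pics/s7.png')[120:230,220:380];cv2.imwrite('pics/s7c.png',cv2.resize(im,None,fx=4.5,fy=4.5))
E
```

```text
time: 30.92
eef_pos: [0.4768, -0.2769, 0.1653]
tcp_rot: [0.998, -0.064, -0.003, -0.002]
contact_force: [-0.6, 0.1, -0.9]
opening: 0.503
time: 31.3
eef_pos: [0.4781, -0.2785, 0.0837]
tcp_rot: [0.998, -0.064, -0.001, -0.0]
contact_force: [0.5, -1.0, -2.4]
opening: 0.507
t 31.3 tcp [ 0.4781 -0.2785  0.0837] rot cols [[0.992, -0.128, -0.002], [-0.128, -0.992, 0.0], [-0.002, -0.0, -1.0]] q [-0.71  0.19  1.98 -0.    0.97 -0.58] F [ 0.5 -1.  -2.4] op 0.507
shift tool mm [-0.5  9.7 78.7]
```

View pics/w7.png

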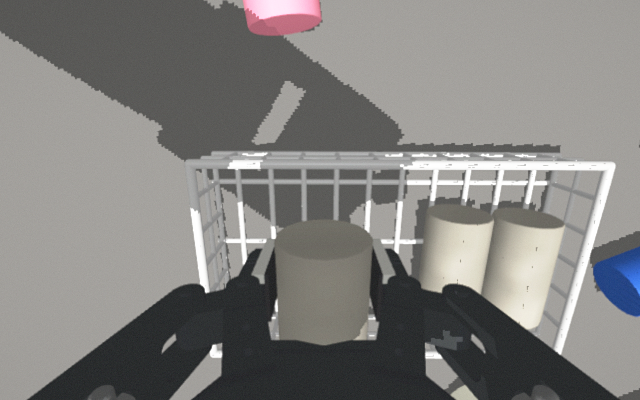

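View pics/s7c.png

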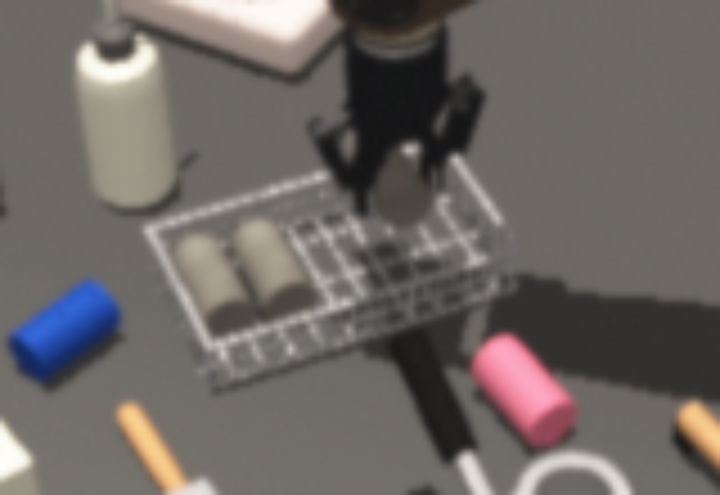

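```bash
python3 - <<'E'
from h import *
s=readout.get_state()
Rm=R.from_quat(s['tcp_rot']).as_matrix()
def T(p,z):
    w=at('wrist',p,z,s); return w.round(4),(Rm.T@(w-s['eef_pos'])*1000).round(1)
for n,p,z in (('NL',(190,162),.05),('NR',(611,165),.05),('FR',(560,355),.05),('FL',(214,356),.05),('w3',(305,185),.007),('w4',(337,185),.007),('w1',(242,185),.007),('w10',(529,185),.007),('b',(459,207),.040)):
    print(n,*T(p,z))
E
```

```text
NL [ 0.4072 -0.2294  0.05  ] [-79.4 -41.8  36.9]
NR [ 0.6638 -0.2646  0.05  ] [179.5 -39.9  38.4]
FR [ 0.6478 -0.411   0.05  ] [182.5 107.3  39.1]
FL [ 0.3867 -0.3755  0.05  ] [-81.  105.7  37.6]
w3 [ 0.4704 -0.2637  0.007 ] [-12.7 -16.1  80.4]
w4 [ 0.4947 -0.2669  0.007 ] [ 11.9 -16.1  80.6]
w1 [ 0.4224 -0.2574  0.007 ] [-61.  -16.2  80.2]
w10 [ 0.6426 -0.2862  0.007 ] [161.1 -16.   81.4]
b [ 0.5738 -0.2839  0.04  ] [92.7 -9.2 48.1]
```

```bash
python3 -m crank '0 11 20 0 0 0;0 0 25 0 0 0;0 0 15 0 0 0;0 0 7 0 0 0;0 0 0 0 0 0'; python3 -m crank '0 0 3 0 0 0;0 0 0 0 0 0'|sed -n '2p;4p'
```

```text
time: 32.02
eef_pos: [0.4778, -0.2915, 0.0186]
tcp_rot: [0.998, -0.065, 0.001, 0.002]
contact_force: [0.6, -0.2, -2.7]
opening: 0.506
eef_pos: [0.4775, -0.2915, 0.0153]
contact_force: [0.5, 0.5, -2.2]
```

```bash
for i in 1; do python3 -m crank '0 0 3 0 0 0;0 0 0 0 0 0'|sed -n '2p;4p'; python3 -m crank '0 0 2 0 0 0;0 0 0 0 0 0'|sed -n '2p;4p'; done
```

```text
eef_pos: [0.4771, -0.2911, 0.0117]
contact_force: [0.3, -0.4, -1.9]
eef_pos: [0.4772, -0.2912, 0.0097]
contact_force: [-0.7, -0.3, -2.0]
```

```bash
python3 -m crank '0 0 1.5 0 0 0;0 0 0 0 0 0'|sed -n '2p;4p'; python3 -m crank '0 0 1.5 0 0 0;0 0 0 0 0 0'|sed -n '2p;4p'
```

```text
eef_pos: [0.4774, -0.2913, 0.0093]
contact_force: [-2.3, 2.0, 4.3]
eef_pos: [0.4774, -0.2913, 0.0091]
contact_force: [-5.5, 4.5, 13.3]
```

```bash
python3 -m crank '0 0 -3 0 0 0;-3 0 0 0 0 0;0 0 0 0 0 0'|sed -n '2p;4p'; python3 -m crank '0 0 2 0 0 0;0 0 0 0 0 0'|sed -n '2p;4p';python3 -m crank '0 0 1.5 0 0 0;0 0 0 0 0 0'|sed -n '2p;4p'; python3 - <<'E'
from h import *
save('wrist','w8'); save('scene','s8')
im=cv2.imread('pics/s8.png')[120:230,220:380];cv2.imwrite('pics/s8c.png',cv2.resize(im,None,fx=4.5,fy=4.5))
E
```

```text
eef_pos: [0.4738, -0.2906, 0.0093]
contact_force: [0.5, 0.5, -2.4]
eef_pos: [0.4742, -0.2909, 0.0079]
contact_force: [-1.1, 0.3, -0.1]
eef_pos: [0.4743, -0.2909, 0.0077]
contact_force: [-4.4, 3.0, 7.4]
```

View pics/w8.png

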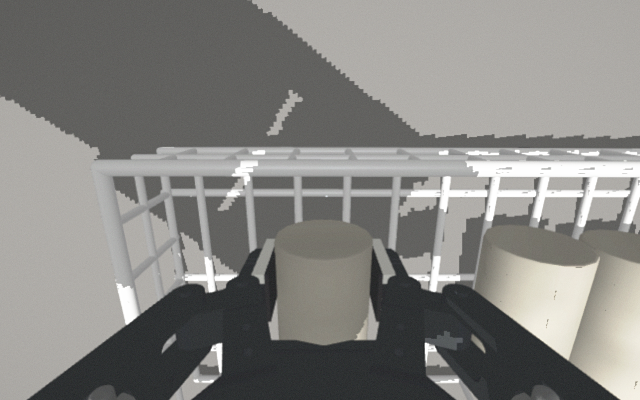

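View pics/s8c.png

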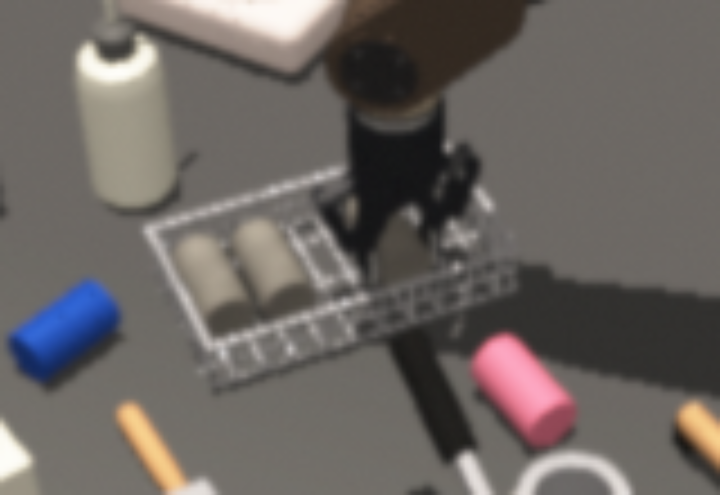

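```bash
python3 -m crank '0 0 0 0 0 0;0 0 0 0 0 0;0 0 0 0 0 0;0 0 0 0 0 0' 0.45; python3 -m crank '0 0 -10 0 0 0;0 0 -20 0 0 0;0 0 -30 0 0 0;0 0 -40 0 0 0;0 0 -50 0 0 0'; python3 -m crank '0 0 -50 0 0 0;0 -40 -50 0 0 0;0 -50 0 0 0 0;0 -50 0 0 0 0;0 0 0 0 0 0';python3 - <<'E'
from h import *
save('wrist','w9'); save('scene','s9')
im=cv2.imread('pics/s9.png')[120:230,220:380];cv2.imwrite('pics/s9c.png',cv2.resize(im,None,fx=4.5,fy=4.5))
E
```

```text
time: 34.75
eef_pos: [0.4744, -0.291, 0.0063]
tcp_rot: [0.998, -0.065, 0.001, 0.001]
contact_force: [0.2, -0.3, 0.9]
opening: 0.723
time: 35.38
eef_pos: [0.4737, -0.2902, 0.1586]
tcp_rot: [0.998, -0.065, 0.001, 0.001]
contact_force: [-0.1, 0.4, 0.1]
opening: 0.725
time: 36.0
eef_pos: [0.4921, -0.1497, 0.2568]
tcp_rot: [0.998, -0.063, 0.002, 0.002]
contact_force: [0.1, -0.7, 0.6]
opening: 0.723
```

View pics/w9.png

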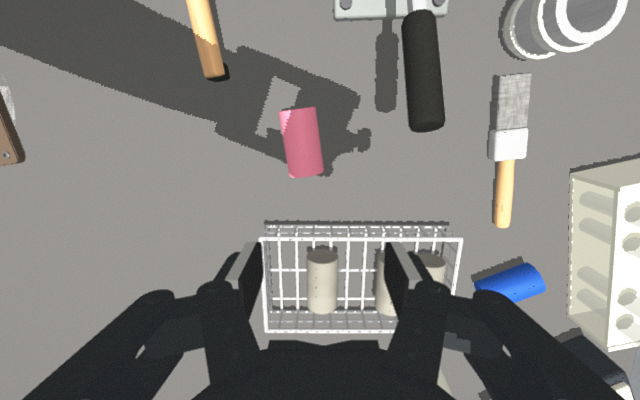

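View pics/s9.png

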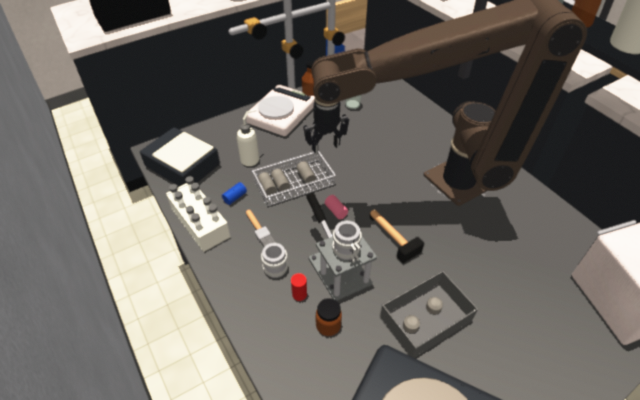

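The cylinder lies on its side in the basket at wrist px (322,282), parallel to the two others. The mould is empty, the lever is up and nothing else appears to have moved.

```bash
python3 -m crank '0 0 0 0 0 0;0 0 0 0 0 0'; python3 - <<'E'
from h import *
a=cv2.imread('pics/scene0.png').astype(int);s,_=save('scene','s10');b=cv2.imread('pics/s10.png').astype(int);c=cv2.imread('pics/s9.png').astype(int)
for n,(y0,y1,x0,x1) in dict(basket=(150,205,250,290),tub=(275,355,380,475),mallet=(205,260,365,425),spare=(240,280,258,290),bottle=(120,168,235,262)).items():
    d=np.abs(a-b)[y0:y1,x0:x1].max(2);print(n,d.mean().round(1),(d>60).sum())
print('s9-s10',np.abs(b-c).max(2)[150:205,250:340].max())
print(ctrl.sign_off())
E
```

```text
time: 36.35
eef_pos: [0.4917, -0.1534, 0.2549]
tcp_rot: [0.998, -0.066, 0.001, 0.001]
contact_force: [-0.1, 0.4, -0.2]
opening: 0.724
basket 1.2 0
tub 1.1 0
mallet 21.1 253
spare 1.1 0
bottle 1.1 0
s9-s10 30
the job is handed in; nothing more can be done
None
```

The cylinder is out of the mould and lies on its side on the basket floor, at about x = -50 mm, parallel to the two whole ones. The job was handed in at about 36 s; no verdict was given.

- **Pumping:** I pressed the lever six times and let it right up after each. Five strokes went to the stop at about 25 N. Stroke 2 ended about 1 mm higher at about 11 N, so it may have been a short stroke.
- **Going solid:** On the seventh press the lever stiffened part way down. The force rose steadily from about 10 N at 41 mm down to about 32 N (35 N in total) at 56 mm down. It was more springy than hard, and 56 mm is just past the stated 37–55 mm range. I took it as the jack's top, because the cylinder then measured about 39–40 mm proud. Readings at the end of each move stayed well under 90 N.
- **Laying:** I gripped the cylinder from the side at 60 N, drew it up and turned it level. I then lowered it between two floor wires until the force showed contact. The first contact was off-centre, so I lifted slightly, shifted 3 mm and lowered again before opening the fingers.
- **Last checks:** The pictures show the cylinder at rest in the basket, the mould empty and the lever up. The far part of the basket with its two cylinders, the tub, the spare mould and the wash bottle match the first picture. The mallet's patch differed (253 pixels changed). I put that down to the arm's shadow, as the mallet appears in its old place in the last full picture. I checked the jar and brush only by eye. The gripper reads no contact.

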